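# Load the cantilever plank and hold it out at the pointer

### The job

Set up the cantilever demonstration: first seat the steel block flat and square in the framed pocket on the plank and let go of it, while the plank still lies safely back on its stand. Then slide the plank along its guide, out over the edge of the stand, until its outer end is level with the tip of the pointer, and keep hold of the plank, flat on the stand, so that it does not tip: finish while still holding it. Leave the jar, plant, tweezers and paper plate alone.

Things in the scene. Friction and masses are not known exactly. Their poses are not given: they have to be found in the camera images.
- stand: Fixed plywood stand, 120 (x) x 220 (y) mm, its top 80 mm above the table. Two dark wooden guide strips along y, 12 mm wide and 10 mm high, stand on the long edges of its top and leave a channel 96 mm wide. Origin: centre of its underside, on the table; z up. Its -y is the outward direction, in which the plank slides.
- stand_edge (a point): Middle of the stand's outer (-y) top edge, at the height of the top (80 mm), over which the plank is slid.
- plank: Loose wooden plank, 90 (x) x 340 (y) x 12 mm, 0.3 kg, in the stand's channel (3 mm play each side), axes along the stand's. Origin: centre of its underside. Outer end (-y) has the pocket, inner end the grip. Loaded, it balances about 100 mm from the outer end, so at the mark (overhang 150 to 190 mm) it tips unless held down, with 2 to 8 N at the grip. Sliding takes about 3 to 20 N.
- plank_end (a point): Middle of the upper edge of the plank's outer end (170 mm towards -y from its origin, 12 mm above its underside).
- pocket (a point): Centre of the pocket's floor, which is the plank's upper face, 50 mm inward of the outer end. Four thin dark strips, 8 mm wide and 8 mm high, frame it; inside it measures 46 (plank x) x 61 (plank y) mm. Axes as the plank's.
- grip (a point): Centre of the top of the upright dark wooden grip fixed on the plank's upper face, 30 mm from the inner end: 24 (plank x) x 36 (plank y) mm, 45 mm high (this point is 57 mm above the plank's underside). Axes as the plank's.
- block: Loose bare steel block, 40 (x) x 55 (y) x 28 mm high, lying on the table near the outer end of the stand; 0.36 to 0.54 kg. Origin: centre of its underside. Seated, its 55 mm side runs along the plank (either way round) and it stands 20 mm above the frame.
- pointer_tip (a point): Tip of the thin steel pointer on a fixed small stand (70 x 70 mm foot, 12 mm post, 122 mm high) beside the plank's path on its +x side, 86 mm above the table. The pointer is level, lies along the stand's x and points to -x; its axes are parallel to the stand's. The tip stays 15 mm clear of the plank's side. It marks how far (along the stand's -y) the outer end must go.
- jar: Glass jar with white cap, 64 mm wide, 90 mm high, standing. Bystander. Origin: centre of its underside.
- plant: Small plant in a terracotta pot, 86 mm wide, 75 mm high, leaves to about 165 mm. Bystander. Origin: centre of its underside.
- tweezers: Black plastic tweezers lying flat, about 107 x 25 x 5 mm. Bystander. Origin: centre of underside.
- plate: White paper plate, 200 mm across, 18 mm high. Bystander. Origin: centre of underside.
Mind the look-alikes: they are no part of the job. There is more than one size of the block; the job needs the largest. What is shaped like the part that bears pointer_tip but orange or yellow is not meant.

How it is judged:
By the outcome, as a careful person would: the job done as asked, in the order asked, and still so for the second after the job is handed in, while the arm keeps its last pose, push and grip.
It also fails if it takes over 53 s, if anything falls off the work surface, if the arm or the gripper's body presses on something with over 40 N, if the wrist force passes 120 N, or if a joint passes its speed limit or range.

### The arm

A 7-joint arm with a two-finger parallel gripper is mounted at the origin on the work surface. World frame = base frame: x ahead of the robot, y to its left, z up, the work surface at z = 0. Lengths are in m, angles in rad, forces in N, time in s.
With the tool pointing down it reaches from about 0.4 to 0.85 m from the base axis. Payload 4.5 kg.
Tool frame: the origin (TCP) lies between the finger pads; the fingertips stand 11 mm ahead of it and the grasp point (between the pads) lies 8 mm behind it (r.nose_length is the distance from the TCP to the fingertips, in m); z points along the fingers, y is the line along which they close (so a half turn about z gives the same grasp; the last joint's range is limited). The gripper opens to 88 mm and grips with 3 to 60 N. Pads are 18 mm wide; open, the fingers measure 123 mm over their backs; the gripper's body (75 mm by 187 mm) begins 45 mm behind the grasp point.
Start: joints at [1.224, 0.689, -0.195, 1.565, 0.157, 0.902, -0.215], TCP at [0.232, -0.58, 0.25] pointing down, gripper open.
Joint ranges: [-3.01, 3.01], [-0.46, 2.08], [-1.47, 1.51], [0.13, 2.56], [-1, 4.14], [0.04, 2.09], [-2.66, 2.66]. Speed limits (rad/s): [2.57, 2.57, 3.14, 3.14, 3.14, 3.14, 3.14].

### API

Orientations are given as a unit quaternion [x, y, z, w].
In Python, from plant import get_state, snapshot, camera_model, r gives the robot as it stands.
- The arm moves only by the shell command python3 -m inch 'ROWS' [FORCE]. ROWS is text: rows parted by semicolons, each of 7 numbers parted by spaces: the opening, from -1 (shut) to 1 (fully open), then the shift along the tool's x, y, z in m, then the turn, a rotation vector about the tool's x, y, z in rad. A call has 1 to 20 rows; each row shifts and turns the commanded pose from where the row before left it, along the tool's axes as they then stand; what a row does not reach is not made up. A row lasts 1/12 s, in which the tool goes at most 41.7 mm and 7.16 degrees, less where a joint would pass 70% of its speed; a pose out of reach is approached as far as the arm can. A call is refused whole if a number of a shift passes 0.0417 or a number of a turn 0.125, either way. A call with a gripper value outside its range is refused whole. The fingers move at their own pace and stop on an object; FORCE is the grip in N (left out, the last holds). Time passes only in rows, so rows that do not move let the fingers close. It gives the time, the measured TCP pose, the force, the opening and the grip force at its end, in the units of the state.
- get_state(): the state, without advancing time (a new reading comes with each control period).
- snapshot(name): name is "scene" or "side" or "wrist"; returns (picture, depth): 420x560x3 uint8, red, green, blue; 420x560 float32, m along the optical axis (not along the pixel's ray), 0 where there is no reading.
- camera_model(name): a dict with "intrinsics" (3x3 intrinsics, pixels), "view" (4x4, takes a point from world to camera coordinates). Camera axes: x right, y down, z forward; pixel columns grow to the right and rows downward; lengths in m; the calibration is good to about 2 mm. The wrist camera is an equidistant fisheye: a pixel r from the principal point sees the ray r / f radians off the axis. A picture is of the moment at which its call begins: read the wrist's pose just before it. camera_model takes no time and is no camera call; for the wrist camera it gives the pose at the moment of the call.
- r.finish_job(): hands the job in; it is judged then, once.
The state is a dict: "clock": time; "q": joint angles; "qd": joint speeds; "joint_torque": joint torques, N m; "tool_pos": TCP position; "eef_rot": TCP orientation; "contact_force": force on the tool from outside, world axes, zero at the start; "moment": the same for the moment, N m; "opening": opening from 0.0 (shut) to 1.0 (fully open); "finger_force": force on a finger pad.
Only numpy, scipy, OpenCV 4.12 (cv2) and the standard library are available. Lean on these libraries where they do the work, as an engineer would, in place of code of your own. Each camera call takes 0.05 s, during which the arm holds its last target. There are 200 camera calls.

## Working session

There is one attempt and no reset: what is moved stays moved. The work goes in short steps, Python scripts to look and compute and a shell command to move; the robot and the scene stay as the last step left them, time stands still between calls to the robot, and variables do not carry over. Pictures are saved under pics/ and viewed, at most 10 in all, crops included, and the job is handed in when it is done.

```bash
ls; mkdir -p pics; python3 - <<'E'
from plant import get_state, snapshot, camera_model, r
import cv2,numpy as np
for n in ("scene","side"):
    p,d=snapshot(n); cv2.imwrite(f"pics/{n}0.png",p[:,:,::-1]); np.savez(f"{n}0.npz",p=p,d=d,**{k:np.array(v) for k,v in camera_model(n).items() if k in("intrinsics","view")})
s=get_state();print(s)
E
```

```text
pics
{'clock': 0.1, 'q': array([ 1.22380134,  0.68992057, -0.19451792,  1.56618863,  0.15730264,
        0.90249793, -0.21508539]), 'qd': array([ 1.82662860e-04, -2.48581306e-03, -7.44428059e-05, -1.00579569e-03,
        5.80557558e-04,  2.89133796e-04, -2.78393821e-04]), 'joint_torque': array([-3.52036179e-03, -5.28498244e+01, -1.27179433e+00, -1.53837222e+01,
       -5.26128849e-02,  1.94340952e-03,  3.52704114e-05]), 'tool_pos': array([ 0.23205159, -0.57975868,  0.24899109]), 'eef_rot': array([ 9.81920760e-01,  1.89290682e-01, -2.10906821e-04, -7.84059958e-04]), 'contact_force': array([1.3644883 , 0.35407723, 0.60216355]), 'moment': array([-0.0101527 , -0.06865653, -0.00097677]), 'finger_force': 0.0, 'opening': 0.9963528500708119}
```

View pics/scene0.png

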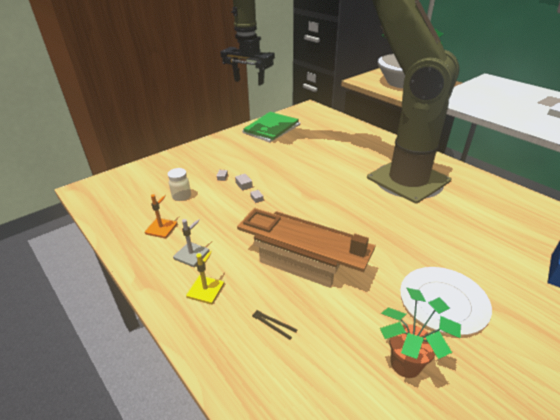

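View pics/side0.png

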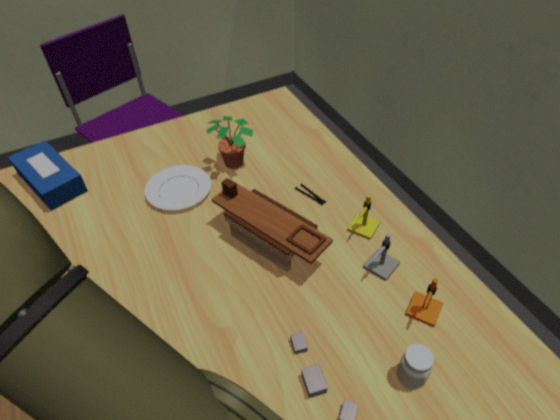

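The scene picture shows three grey blocks at scene (222,175), (243,182) and (257,197), matching side (347,411), (314,380) and (299,343). The middle one looks largest. The pointers are orange (158,215), grey steel (188,240) and yellow (204,278), and the grey one is meant. The plank's pocket is at scene (264,222) and its grip at (359,243). Next I measure these and make a crop to confirm the choice.

```bash
cat > h.py <<'E'
import numpy as np,cv2
def cloud(z):
    K,V,d=z["intrinsics"],z["view"],z["d"]
    v,u=np.mgrid[:d.shape[0],:d.shape[1]]
    c=np.stack([(u-K[0,2])/K[0,0]*d,(v-K[1,2])/K[1,1]*d,d,np.ones_like(d)],-1)
    w=c@np.linalg.inv(V).T
    w[d==0]=np.nan
    return w[...,:3]
def rect(pts):
    c,s,a=cv2.minAreaRect((pts[:,:2]*1000).astype(np.float32))
    return np.round(c,1),np.round(s,1),round(a,1)
E
python3 - <<'E'
from h import *
for n,bl,pt,pl in (("scene",[(222,175),(243,182),(257,197)],(188,240),(310,240)),("side",[(347,411),(314,380),(299,343)],(383,255),(270,220))):
    z=np.load(n+"0.npz");w=cloud(z);print(n)
    for u,v in bl:
        m=np.zeros(w.shape[:2],bool);m[max(v-22,0):v+22,u-22:u+22]=1
        hsv=cv2.cvtColor(z["p"],cv2.COLOR_RGB2HSV)
        m&=(w[...,2]>.012)&(w[...,2]<.05)
        k,l=cv2.connectedComponents(m.astype(np.uint8)); c=l[v,u]
        q=w[l==c] if c else w[m]; 
        top=q[q[:,2]>np.nanpercentile(q[:,2],90)-.005]
        print("block",u,v,len(q),rect(top),np.nanpercentile(q[:,2],90).round(4),w[v,u].round(3))
    m=(abs(w[...,2]-.092)<.005); k,l,st,ce=cv2.connectedComponentsWithStats(m.astype(np.uint8))
    c=l[pl[1]-5:pl[1]+6,pl[0]-5:pl[0]+6].max();print("plank",rect(w[l==c]),np.median(w[l==c][:,2]))
    u,v=pt
    m=np.zeros(w.shape[:2],bool);m[v-40:v+30,u-30:u+40]=1
    hsv=cv2.cvtColor(z["p"],cv2.COLOR_RGB2HSV)
    q=w[m&(w[...,2]>.06)&(w[...,2]<.14)]
    print("ptr",len(q),q[::max(1,len(q)//40)].round(3).tolist())
p=np.load("scene0.npz")["p"][:,:,::-1]
a=cv2.resize(p[160:300,140:300],None,fx=4,fy=4,interpolation=cv2.INTER_CUBIC)
cv2.imwrite("pics/crop1.png",a)
E
```

```text
scene
block 222 175 74 (array([ 476.6, -428.4]), array([43. , 27.3]), 43.7) 0.0229 [ 0.485 -0.413  0.022]
block 243 182 166 (array([ 449.7, -340.2]), array([59.3, 40.4]), 76.2) 0.0298 [ 0.465 -0.318  0.031]
block 257 197 96 (array([ 463.9, -247. ]), array([43.2, 29.8]), 79.9) 0.0225 [ 0.475 -0.229  0.023]
plank (array([544.6,  57.8]), array([123.9, 341.5]), 22.4) 0.09198725307165079
ptr 354 [[0.752, -0.325, 0.09], [0.746, -0.32, 0.086], [0.764, -0.301, 0.087], [0.766, -0.304, 0.069], [0.708, -0.173, 0.089], [0.762, -0.156, 0.121], [0.713, -0.169, 0.087], [0.721, -0.166, 0.09], [0.727, -0.166, 0.09], [0.734, -0.163, 0.092], [0.757, -0.148, 0.11], [0.761, -0.152, 0.107], [0.737, -0.159, 0.089], [0.743, -0.159, 0.09], [0.756, -0.149, 0.099], [0.761, -0.15, 0.098], [0.762, -0.149, 0.096], [0.763, -0.148, 0.094], [0.761, -0.147, 0.09], [0.761, -0.149, 0.086], [0.763, -0.146, 0.085], [0.761, -0.146, 0.08], [0.762, -0.152, 0.07], [0.753, -0.149, 0.064], [0.75, -0.046, 0.089], [0.756, -0.041, 0.089], [0.762, -0.039, 0.091], [0.79, -0.017, 0.121], [0.795, -0.017, 0.122], [0.799, -0.019, 0.12]
[... 1070 characters left out ...]
-0.163, 0.107], [0.75, -0.153, 0.095], [0.754, -0.162, 0.101], [0.747, -0.153, 0.092], [0.754, -0.16, 0.095], [0.761, -0.166, 0.098], [0.75, -0.161, 0.095], [0.758, -0.166, 0.095], [0.748, -0.163, 0.095], [0.758, -0.167, 0.093], [0.745, -0.164, 0.093], [0.755, -0.167, 0.091], [0.743, -0.163, 0.09], [0.753, -0.167, 0.088], [0.742, -0.162, 0.086], [0.751, -0.166, 0.084], [0.733, -0.165, 0.091], [0.743, -0.168, 0.087], [0.758, -0.167, 0.078], [0.737, -0.169, 0.088], [0.752, -0.166, 0.076], [0.733, -0.17, 0.088], [0.753, -0.163, 0.068], [0.727, -0.17, 0.088], [0.75, -0.164, 0.067], [0.721, -0.17, 0.088], [0.754, -0.163, 0.06], [0.722, -0.176, 0.09], [0.72, -0.176, 0.086], [0.708, -0.176, 0.087]]
```

View pics/crop1.png

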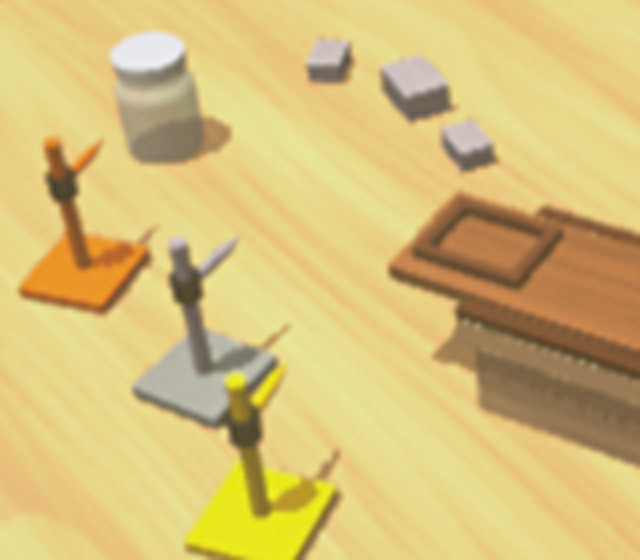

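Confirmed. In the crop, the middle block (415,87) is clearly the largest of the three. The grey pointer, tip at (236,240), is the steel one. The plank outward direction is about (0.381,-0.924) and it needs to slide about 105 mm. Moving to hover above the block.

```bash
cat >> h.py <<'E'
from scipy.spatial.transform import Rotation as R
def go(x,y,z,phi=None):
    from plant import get_state
    s=get_state();A=R.from_quat(s["eef_rot"])
    t=R.identity()
    ax=A.as_matrix()[:,0];p0=np.degrees(np.arctan2(ax[1],ax[0]))
    print("shift mm",(A.inv().apply(np.array([x,y,z])-s["tool_pos"])*1000).round(1),"phi",p0.round(2))
    if phi is not None:
        B=R.from_matrix(np.array([[np.cos(np.radians(phi)),np.sin(np.radians(phi)),0],[np.sin(np.radians(phi)),-np.cos(np.radians(phi)),0],[0,0,-1]]).T)
        print("turn",(A.inv()*B).as_rotvec().round(4))
    print("t",s["clock"],"pos",s["tool_pos"].round(4),"F",s["contact_force"].round(2),"open",s["opening"],"ff",s["finger_force"])
E
python3 -c "
from h import *
go(.447,-.343,.17,78)"
```

```text
shift mm [ 287.6 -139.8   79.2] phi 21.82
turn [-1.500e-03 -7.000e-04 -9.805e-01]
t 0.1 pos [ 0.2321 -0.5798  0.249 ] F [1.36 0.35 0.6 ] open 0.9963528500708119 ff 0.0
```

```bash
python3 -m inch '1 0.0288 -0.014 0.0079 0 0 0;1 0.0288 -0.014 0.0079 0 0 0;1 0.0288 -0.014 0.0079 0 0 0;1 0.0288 -0.014 0.0079 0 0 0;1 0.0288 -0.014 0.0079 0 0 0;1 0.0288 -0.014 0.0079 0 0 0;1 0.0288 -0.014 0.0079 0 0 0;1 0.0288 -0.014 0.0079 0 0 0;1 0.0288 -0.014 0.0079 0 0 0;1 0.0288 -0.014 0.0079 0 0 0;1 0 0 0 0 0 -0.1226;1 0 0 0 0 0 -0.1226;1 0 0 0 0 0 -0.1226;1 0 0 0 0 0 -0.1226;1 0 0 0 0 0 -0.1226;1 0 0 0 0 0 -0.1226;1 0 0 0 0 0 -0.1226;1 0 0 0 0 0 -0.1226;1 0 0 0 0 0 0;1 0 0 0 0 0 0'
python3 - <<'E'
from h import *
from plant import *
c=camera_model("wrist");p,d=snapshot("wrist")
np.savez("w1.npz",p=p,d=d,intrinsics=c["intrinsics"],view=c["view"]);print(c)
cv2.imwrite("pics/w1.png",p[:,:,::-1])
go(.447,-.343,.17,78)
E
```

```text
clock: 1.77
tool_pos: [0.4474, -0.3432, 0.1704]
eef_rot: [0.778, 0.628, 0.0, -0.0]
contact_force: [0.2, -0.2, -0.4]
opening: 1.004
finger_force: 0.0
{'intrinsics': array([[325.1922621 ,   0.        , 282.39518787],
       [  0.        , 325.1922621 , 212.12325094],
       [  0.        ,   0.        ,   1.        ]]), 'view': array([[ 0.9771701 , -0.21245337,  0.00146965, -0.5099414 ],
       [-0.20329493, -0.93299192,  0.29698022, -0.24588474],
       [-0.06172328, -0.29049896, -0.9548825 ,  0.24092733],
       [ 0.        ,  0.        ,  0.        ,  1.        ]])}
shift mm [ 0.1 -0.5  0.5] phi 77.81
turn [-0.0003 -0.0003 -0.0033]
t 1.8167 pos [ 0.4475 -0.3432  0.1705] F [0.37 0.25 0.47] open 0.9983836679790681 ff 0.0
```

View pics/w1.png

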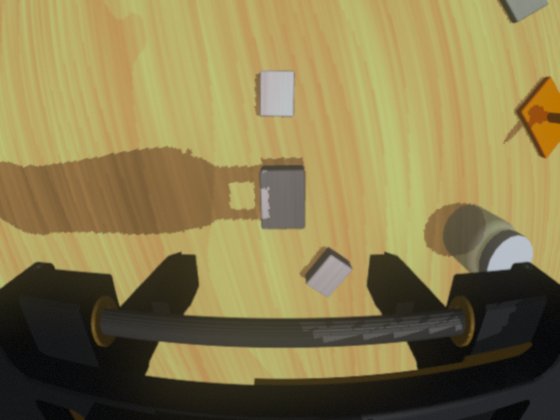

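The wrist view shows the target block at pixel (283,197), almost square to the fingers, with the small ones at (277,93) and (328,272). I measure it precisely here.

```bash
cat >> h.py <<'E'
def rays(z):
    K,V=z["intrinsics"],z["view"];v,u=np.mgrid[:420,:560]
    a=(u-K[0,2])/K[0,0];b=(v-K[1,2])/K[1,1];r=np.hypot(a,b)+1e-9
    d=np.stack([a/r*np.sin(r),b/r*np.sin(r),np.cos(r)],-1)
    return d@V[:3,:3], -V[:3,:3].T@V[:3,3], d
def fcloud(z):
    D,o,d=rays(z);return o+D*(z["d"]/d[...,2])[...,None]
def fplane(z,h):
    D,o,d=rays(z);return o+D*((h-o[2])/D[...,2])[...,None]
E
python3 - <<'E'
from h import *
z=np.load("w1.npz");w=fcloud(z);P=fplane(z,.028)
m=np.zeros((420,560),bool);m[150:240,235:325]=1
t=m&(w[...,2]>.02)&(w[...,2]<.04)
print(rect(w[t]),rect(P[t]),np.median(w[t][:,2]))
s=cv2.cvtColor(z["p"],cv2.COLOR_RGB2HSV)[...,1]
k,l=cv2.connectedComponents((m&(s<60)).astype(np.uint8));print(rect(P[l==l[205,285]]))
go(.447,-.343,.17)
E
```

```text
(array([ 447.2, -341.3]), array([55.7, 39.6]), 78.5) (array([ 447.5, -340. ]), array([55.5, 38.9]), 78.8) 0.02649470688652178
(array([ 447.9, -338.7]), array([55.8, 38.7]), 79.2)
shift mm [ 0.1 -0.5  0.5] phi 77.81
t 1.8167 pos [ 0.4475 -0.3432  0.1705] F [0.37 0.25 0.47] open 0.9983836679790681 ff 0.0
```

```bash
python3 -m inch '1 0.0018 0 0.03 0 0 -0.014;1 0 0 0.03 0 0 0;1 0 0 0.03 0 0 0;1 0 0 0.03 0 0 0;1 0 0 0.0195 0 0 0;1 0 0 0.009 0 0 0;1 0 0 0 0 0 0;-1 0 0 0 0 0 0;-1 0 0 0 0 0 0;-1 0 0 0 0 0 0;-1 0 0 0 0 0 0;-1 0 0 0 0 0 0;-1 0 0 0 0 0 0;-1 0 0 0 0 0 0' 35
python3 -c "
from h import *
go(.447,-.343,.17)"
```

```text
clock: 2.98
tool_pos: [0.4481, -0.3416, 0.0226]
eef_rot: [0.773, 0.635, 0.0, 0.0]
contact_force: [0.5, 0.6, 0.2]
opening: 0.495
finger_force: 0.0
shift mm [  -1.6   -0.8 -147.4] phi 78.8
t 2.9833 pos [ 0.4481 -0.3416  0.0226] F [0.48 0.62 0.21] open 0.49488691402617 ff 0.0
```

```bash
python3 -m inch '-1 0 0 0 0 0 0;-1 0 0 0 0 0 0;-1 0 0 0 0 0 0;-1 0 0 0 0 0 0;-1 0 0 0 0 0 0;-1 0 0 -0.01 0 0 0;-1 0 0 -0.03 0 0 0;-1 0 0 -0.04 0 0 0;-1 0 0 -0.04 0 0 0;-1 0 0 -0.04 0 0 0;-1 0 0 -0.02 0 0 0;-1 0 0 0 0 0 0'
python3 - <<'E'
from h import *
from plant import *
go(.5892,-.0544,.2,112.4)
p,d=snapshot("scene");c=camera_model("scene");np.savez("scene1.npz",p=p,d=d,intrinsics=c["intrinsics"],view=c["view"])
# pocket frame & plank end from both initial views
for n in("scene","side"):
    z=np.load(n+"0.npz");w=cloud(z)
    a=np.radians(22.4);q=w[...,:2]*1000-[543.5,56.5]
    X=q@[np.cos(a),np.sin(a)];Y=q@[-np.sin(a),np.cos(a)]
    f=(abs(X)<44)&(Y<-60)&(Y>-190)&(w[...,2]>.096)&(w[...,2]<.106)
    k=(abs(X)<40)&(Y>90)&(Y<190)&(w[...,2]>.128)&(w[...,2]<.145)
    pl=(abs(X)<60)&(Y<-60)&(Y>-200)&(w[...,2]>.085)&(w[...,2]<.097)
    for m in(f,k,pl): print(n,m.sum(),rect(w[m]),w[m][:,2].mean().round(4))
E
```

```text
clock: 3.98
tool_pos: [0.4504, -0.3425, 0.207]
eef_rot: [0.773, 0.635, 0.002, 0.004]
contact_force: [1.0, -0.0, -3.7]
opening: 0.452
finger_force: 35.0
shift mm [309.6  80.1   6.8] phi 78.8
turn [ 0.0075  0.0053 -0.5864]
t 3.9833 pos [ 0.4504 -0.3425  0.207 ] F [ 1.04 -0.03 -3.75] open 0.45204701765037036 ff 34.999149441719055
scene 279 (array([590.5, -52.2]), array([66.6, 79.3]), 22.4) 0.0997
scene 156 (array([490.7, 187.6]), array([27.2, 36.1]), 21.6) 0.1357
scene 829 (array([588.5, -49.3]), array([118.4, 109. ]), 23.1) 0.0922
side 302 (array([584.3, -58. ]), array([75. , 78.6]), 21.7) 0.0989
side 111 (array([488.5, 182.7]), array([24.1, 37.8]), 17.6) 0.1346
side 1210 (array([587.6, -50.9]), array([119.1, 112.3]), 22.3) 0.091
```

```bash
python3 -c "
from h import *
go(.615,-.119,.205,112.4)"
```

```text
shift mm [251.  119.7  -0.7] phi 78.8
turn [ 0.0035  0.0026 -0.5864]
t 4.0333 pos [ 0.4489 -0.342   0.2041] F [-0.05 -0.37 -4.14] open 0.4485323641862374 ff 34.99898314476013
```

```bash
python3 -m inch '-1 0.0251 0.012 0 0 0 0;-1 0.0251 0.012 0 0 0 0;-1 0.0251 0.012 0 0 0 0;-1 0.0251 0.012 0 0 0 0;-1 0.0251 0.012 0 0 0 0;-1 0.0251 0.012 0 0 0 0;-1 0.0251 0.012 0 0 0 0;-1 0.0251 0.012 0 0 0 0;-1 0.0251 0.012 0 0 0 0;-1 0.0251 0.012 0 0 0 0;-1 0 0 0 0 0 -0.1173;-1 0 0 0 0 0 -0.1173;-1 0 0 0 0 0 -0.1173;-1 0 0 0 0 0 -0.1173;-1 0 0 0 0 0 -0.1173;-1 0 0 0 0 0 0;-1 0 0 0 0 0 0;-1 0 0 0 0 0 0;-1 0 0 0 0 0 0'
python3 - <<'E'
from h import *
from plant import *
c=camera_model("wrist");p,d=snapshot("wrist")
np.savez("w2.npz",p=p,d=d,intrinsics=c["intrinsics"],view=c["view"])
cv2.imwrite("pics/w2.png",p[:,:,::-1])
go(.5892,-.0544,.2,112.4)
z=np.load("w2.npz");w=fcloud(z);a=np.radians(22.4);q=w[...,:2]*1000-[543.5,56.5]
X=q@[np.cos(a),np.sin(a)];Y=q@[-np.sin(a),np.cos(a)]
f=(abs(X)<46)&(Y<-60)&(Y>-190)&(w[...,2]>.0955)&(w[...,2]<.106)
b=(abs(X)<46)&(Y<-120)&(Y>-290)&(w[...,2]>.15)
print("frame",f.sum(),rect(w[f]),w[f][:,2].mean())
pl=(abs(X)<60)&(Y<-60)&(Y>-200)&(w[...,2]>.086)&(w[...,2]<.0965)
print("plank",rect(w[pl]));
v,u=np.where(f);print(u.min(),u.max(),v.min(),v.max(),w[320:420:20,200:380:20,2].round(3))
E
```

```text
clock: 5.62
tool_pos: [0.614, -0.1184, 0.2014]
eef_rot: [0.557, 0.831, -0.0, -0.001]
contact_force: [0.3, -1.4, -4.7]
opening: 0.451
finger_force: 35.0
shift mm [68.7  1.2  1.7] phi 112.35
turn [-0.0008 -0.0001 -0.0009]
t 5.6667 pos [ 0.6142 -0.1184  0.2017] F [-0.22  0.55 -2.79] open 0.45264976025788667 ff 34.999204874038696
frame 3781 (array([589.8, -52.6]), array([62.6, 77.5]), 22.3) 0.09836373638220228
plank (array([587.7, -49.2]), array([118.8, 109.1]), 22.4)
243 329 71 176 [[ 0.267  0.268  0.267  0.266  0.267  0.267  0.267  0.267  0.27 ]
 [ 0.27   0.27   0.27   0.271  0.272  0.271  0.271  0.27   0.271]
 [ 0.256 -0.002 -0.001 -0.001 -0.001 -0.001  0.012  0.012  0.252]
 [ 0.281  0.281  0.281  0.279  0.279  0.279  0.28   0.279  0.28 ]
 [ 0.292  0.291  0.291  0.291  0.29   0.291  0.291  0.29   0.291]]
```

View pics/w2.png

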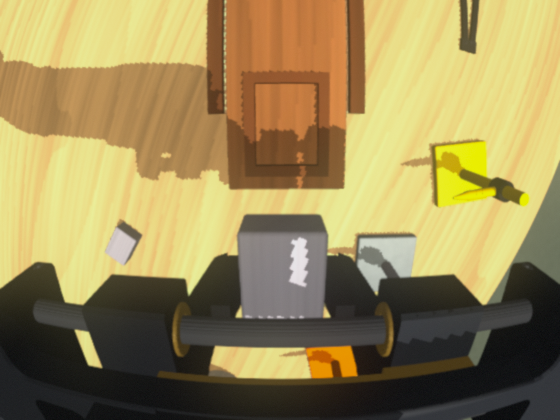

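The wrist view shows the pocket at (286,122) and the held block (top face about (282,270), front face below 215), roughly aligned. I measure the block in the hand from the same picture.

```bash
python3 - <<'E'
from h import *
z=np.load("w2.npz");w=fcloud(z)
m=np.zeros((420,560),bool);m[205:316,225:345]=1
t=m&(w[...,2]>.15)&(w[...,2]<.225)
print(t.sum(),np.percentile(w[t][:,2],[2,20,50,80,98]))
a=np.radians(112.4);e=np.array([np.cos(a),np.sin(a)]);n=np.array([np.sin(a),-np.cos(a)])
T=np.array([.6142,-.1184])
print("cols at each v: x',y' (tool) z");
for v in range(208,316,8): print(v,w[v,282].round(4),((w[v,282,:2]-T)@e*1000).round(1),((w[v,282,:2]-T)@n*1000).round(1))
for u in range(228,344,6): 
  P=w[250,u];print(u,P[2].round(4),((P[:2]-T)@e*1000).round(1),((P[:2]-T)@n*1000).round(1))
top=t&(w[...,2]>.200);print("top",rect(w[top]))
pc=np.array([.5898,-.0526]);print("pocket from T",(pc-T)@e,(pc-T)@n)
E
```

```text
10321 [0.18434915 0.20403999 0.20526009 0.20598725 0.2183572 ]
cols at each v: x',y' (tool) z
208 [ 0.6219 -0.1397 -0.0007] -22.7 -1.0
216 [ 0.6031 -0.0929  0.1822] 27.8 -0.5
224 [ 0.603  -0.0927  0.1947] 28.0 -0.5
232 [ 0.6032 -0.0931  0.2039] 27.6 -0.5
240 [ 0.6045 -0.0962  0.2049] 24.3 -0.5
248 [ 0.606 -0.1    0.204] 20.1 -0.5
256 [ 0.6073 -0.1031  0.2051] 16.7 -0.5
264 [ 0.6086 -0.1062  0.2063] 13.4 -0.6
272 [ 0.6103 -0.1105  0.2051] 8.8 -0.6
280 [ 0.6119 -0.1143  0.2051] 4.6 -0.6
288 [ 0.6135 -0.1182  0.2053] 0.5 -0.6
296 [ 0.6151 -0.1222  0.2053] -3.9 -0.6
304 [ 0.6167 -0.1261  0.2058] -8.1 -0.6
312 [ 0.6185 -0.1304  0.2057] -12.8 -0.6
228 -0.0011 -72.5 -62.7
234 -0.0004 -72.1 -55.6
240 0.2057 19.8 -18.9
246 0.2049 19.5 -16.3
252 0.2045 19.3 -13.7
258 0.2056 19.8 -11.0
264 0.2066 20.3 -8.3
270 0.2046 19.4 -5.8
276 0.2043 19.3 -3.2
282 0.2058 19.9 -0.5
288 0.2048 19.5 2.1
294 0.2054 19.7 4.7
300 0.206 20.0 7.3
306 0.2054 19.7 9.9
312 0.2054 19.7 12.5
318 0.2053 19.6 15.2
324 0.2053 19.6 17.8
330 -0.0014 -72.8 53.5
336 -0.0013 -72.9 60.4
342 -0.003 -73.8 67.7
top (array([ 612.4, -112.3]), array([55.3, 44.5]), 22.4)
pocket from T 0.07013324619463689 0.002515507543707619
```

```bash
python3 -m inch '-1 0.014 0.0006 0 0 0 0;-1 0.014 0.0006 0 0 0 0;-1 0.014 0.0006 0 0 0 0;-1 0.014 0.0005 0 0 0 0;-1 0.0138 0.0005 0 0 0 0;-1 0 0 0.025 0 0 0;-1 0 0 0.025 0 0 0;-1 0 0 0.016 0 0 0;-1 0 0 0.006 0 0 0;-1 0 0 0 0 0 0;-1 0 0 0 0 0 0;-1 0 0 0 0 0 0;-1 0 0 0 0 0 0'
python3 - <<'E'
from h import *
from plant import *
c=camera_model("wrist");p,d=snapshot("wrist")
np.savez("w3.npz",p=p,d=d,intrinsics=c["intrinsics"],view=c["view"])
cv2.imwrite("pics/w3.png",cv2.resize(p[120:330,160:400,::-1],None,fx=2.5,fy=2.5,interpolation=cv2.INTER_CUBIC))
go(.5892,-.0544,.114,112.4)
z=np.load("w3.npz");w=fcloud(z)
a=np.radians(112.4);e=np.array([np.cos(a),np.sin(a)]);n=np.array([np.sin(a),-np.cos(a)])
T=get_state()["tool_pos"][:2]
for v in range(120,300,5): print(v,w[v,282,2].round(4),((w[v,282,:2]-T)@e*1000).round(1),((w[v,282,:2]-T)@n*1000).round(1))
E
```

```text
clock: 6.75
tool_pos: [0.5914, -0.0528, 0.1315]
eef_rot: [0.556, 0.831, 0.001, 0.001]
contact_force: [-0.3, -0.9, -3.5]
opening: 0.447
finger_force: 35.0
shift mm [-0.6 -2.5 17.4] phi 112.4
turn [0.0021 0.0009 0.    ]
t 6.8 pos [ 0.5912 -0.0529  0.1314] F [ 0.63 -0.09 -3.12] open 0.4546722421043043 ff 34.999160170555115
120 0.0905 73.9 -0.0
125 0.0906 71.3 -0.0
130 0.0903 68.6 -0.0
135 0.0896 65.8 -0.0
140 0.0895 63.1 -0.0
145 0.09 60.4 -0.0
150 0.0899 57.7 -0.0
155 0.0906 55.1 -0.0
160 0.0898 52.2 -0.0
165 0.0899 49.5 -0.0
170 0.0903 46.8 -0.0
175 0.0912 44.2 -0.0
180 0.0913 41.4 -0.1
185 0.0924 38.9 -0.1
190 0.0981 37.5 -0.1
195 0.0987 34.9 -0.1
200 0.0985 32.1 -0.1
205 0.0902 26.9 -0.1
210 0.091 24.3 -0.1
215 0.11 27.5 -0.1
220 0.1193 28.0 -0.1
225 0.1261 27.9 -0.2
230 0.1333 28.2 -0.2
235 0.1351 26.6 -0.2
240 0.1358 24.5 -0.2
245 0.1363 22.4 -0.2
250 0.135 19.5 -0.2
255 0.1356 17.4 -0.2
260 0.1341 14.2 -0.2
265 0.1353 12.3 -0.2
270 0.1357 10.0 -0.2
275 0.1363 7.8 -0.2
280 0.1351 4.5 -0.2
285 0.1365 2.7 -0.2
290 0.1352 -0.8 -0.2
295 0.136 -3.0 -0.2
```

View pics/w3.png

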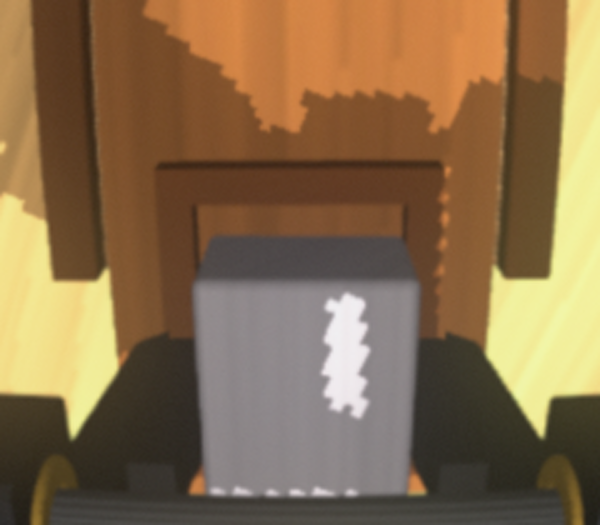

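```bash
python3 - <<'E'
from h import *
from plant import *
z=np.load("w3.npz");w=fcloud(z)
a=np.radians(112.4);e=np.array([np.cos(a),np.sin(a)]);n=np.array([np.sin(a),-np.cos(a)])
T=np.array([.5912,-.0529]);x=(w[...,:2]-T)@e*1000;y=(w[...,:2]-T)@n*1000;h=w[...,2]
m=np.zeros(h.shape,bool);m[150:300,200:370]=1
f=m&(x>30)&(x<40)&(abs(y)<40)&(h>.095)&(h<.103)
b=m&(h>.105)&(x<29)&(x>22)&(abs(y)<25)
rc=lambda k:cv2.minAreaRect(np.stack([x[k],y[k]],1).astype(np.float32))
for nme,k in(("frame",f),("block",b)):print(nme,k.sum(),np.percentile(y[k],[.5,50,99.5]).round(1),np.percentile(x[k],[.5,99.5]).round(1),rc(k))
# side strips: rows where x in 5..25
for lo in (-45,15):
    k=m&(x>10)&(x<30)&(y>lo)&(y<lo+30)&(h>.095)&(h<.103);print(k.sum(),np.percentile(y[k],[1,99]) if k.any() else 0)
E
```

```text
frame 1907 [-31.9  -1.7  29.1] [30.2 39.4] ((34.87133026123047, -1.461313247680664), (9.721094131469727, 61.811710357666016), 0.00921651255339384)
block 2632 [-19.5  -0.1  19.4] [22.1 28.3] ((25.27753257751465, 0.06121253967285156), (6.520541667938232, 39.70591354370117), 0.04566057771444321)
491 [-32.0699429  -24.41898777]
406 [21.7286811  29.35502887]
```

```bash
python3 -m inch '-1 0 -0.0015 0 0 0 0;-1 0 0 0.005 0 0 0;-1 0 0 0.004 0 0 0;-1 0 0 0.003 0 0 0;-1 0 0 0.002 0 0 0;-1 0 0 0.001 0 0 0;-1 0 0 0 0 0 0;-1 0 0 0 0 0 0'; python3 -m inch '-1 0 0 0.001 0 0 0;-1 0 0 0 0 0 0;-1 0 0 0 0 0 0'; python3 -c "
from h import *
go(.59,-.054,.114,112.4)"
```

```text
clock: 7.47
tool_pos: [0.589, -0.0534, 0.1151]
eef_rot: [0.556, 0.831, 0.0, -0.0]
contact_force: [0.5, 0.1, -3.4]
opening: 0.451
finger_force: 35.0
clock: 7.72
tool_pos: [0.5892, -0.0534, 0.1145]
eef_rot: [0.556, 0.831, 0.0, 0.0]
contact_force: [-0.7, -0.6, -2.2]
opening: 0.45
finger_force: 35.0
shift mm [-0.8  0.5  0.5] phi 112.42
turn [0.0006 0.0003 0.0004]
t 7.7167 pos [ 0.5892 -0.0534  0.1145] F [-0.68 -0.55 -2.18] open 0.44982916435722203 ff 34.99959468841553
```

```bash
python3 -m inch '-1 0 0 0.0005 0 0 0;-1 0 0 0 0 0 0;-1 0 0 0 0 0 0;0.2 0 0 0 0 0 0;0.4 0 0 0 0 0 0;0.4 0 0 0 0 0 0;0.4 0 0 0 0 0 0;0.4 0 0 0 0 0 0;0.4 0 0 0 0 0 0;0.4 0 0 -0.01 0 0 0;0.4 0 0 -0.025 0 0 0;0.4 0 0 -0.03 0 0 0;0.4 0 0 -0.03 0 0 0;0.4 -0.02 0 -0.01 0 0 0;0.4 -0.025 0 0 0 0 0;0.4 -0.025 0 0 0 0 0;0.4 0 0 0 0 0 0;0.4 0 0 0 0 0 0'
python3 - <<'E'
from h import *
from plant import *
c=camera_model("wrist");p,d=snapshot("wrist");s=get_state()
np.savez("w4.npz",p=p,d=d,intrinsics=c["intrinsics"],view=c["view"])
cv2.imwrite("pics/w4.png",p[:,:,::-1])
z=np.load("w4.npz");w=fcloud(z)
a=np.radians(112.4);e=np.array([np.cos(a),np.sin(a)]);n=np.array([np.sin(a),-np.cos(a)])
T=np.array([.5890,-.0534]);x=(w[...,:2]-T)@e*1000;y=(w[...,:2]-T)@n*1000;h=w[...,2]
m=(abs(y)<45)&(abs(x)<60)
for lo,hi in((.094,.104),(.112,.13)):
    k=m&(h>lo)&(h<hi);print(k.sum(),cv2.minAreaRect(np.stack([x[k],y[k]],1).astype(np.float32)),np.median(h[k]))
k=m&(h>.112)&(h<.13)
A=np.c_[x[k],y[k],np.ones(k.sum())];print("tilt",np.linalg.lstsq(A,h[k]*1000,rcond=None)[0])
go(.490,.186,.19,112.4)
E
```

```text
clock: 9.22
tool_pos: [0.6158, -0.1201, 0.2191]
eef_rot: [0.558, 0.83, -0.0, 0.0]
contact_force: [-0.6, 1.2, 0.4]
opening: 0.699
finger_force: 0.0
3314 ((0.381988525390625, 0.9899520874023438), (77.5749740600586, 62.356021881103516), 0.14817818999290466) 0.09842127440516912
4143 ((0.07304954528808594, 0.2020111083984375), (40.082035064697266, 54.40464782714844), 89.7784652709961) 0.118328944484347
tilt [-1.29663758e-03  1.94548011e-03  1.18308995e+02]
shift mm [ 3.29e+02 -3.00e-01  2.93e+01] phi 112.38
turn [ 0.0003 -0.0005 -0.0004]
t 9.2667 pos [ 0.6155 -0.1181  0.2191] F [-0.08  1.03 -0.53] open 0.701584019278941 ff 0.0
```

View pics/w4.png

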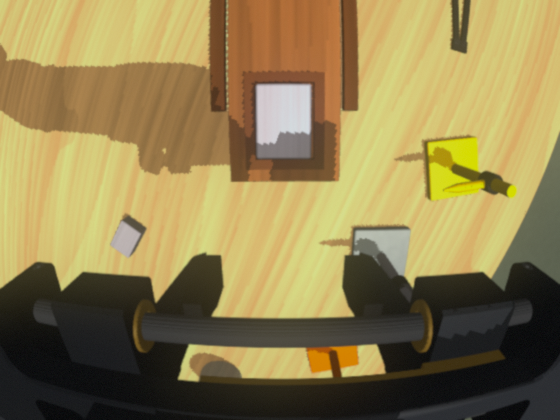

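The wrist view shows the block sitting centred in its frame at (283,122), flat and 20 mm above it. Now I go to the grip.

```bash
python3 -m inch '0.4 0.033 0 0 0 0 0;0.4 0.033 0 0 0 0 0;0.4 0.033 0 0 0 0 0;0.4 0.033 0 0 0 0 0;0.4 0.033 0 0 0 0 0;0.4 0.033 0 0 0 0 0;0.4 0.033 0 0 0 0 0;0.4 0.033 0 0 0 0 0;0.4 0.033 0 0 0 0 0;0.4 0.033 0 0 0 0 0;0.4 0 0 0.02 0 0 0;0.4 0 0 0 0 0 0;0.4 0 0 0 0 0 0'; python3 -c "
from h import *
go(.4903,.1874,.111,112.4)
from plant import *
c=camera_model('wrist');p,d=snapshot('wrist')
w=fcloud(dict(p=p,d=d,intrinsics=c['intrinsics'],view=c['view']));T=get_state()['tool_pos']
k=(np.hypot(w[...,0]-.4903,w[...,1]-.1874)<.04)&(w[...,2]>.125)&(w[...,2]<.145)
print(k.sum(),rect(w[k]))"
```

```text
clock: 10.35
tool_pos: [0.4885, 0.1869, 0.1985]
eef_rot: [0.555, 0.832, -0.001, -0.0]
contact_force: [0.4, 0.3, 1.6]
opening: 0.698
finger_force: 0.0
shift mm [-0.2  2.1 87.4] phi 112.54
turn [-0.0027  0.0007  0.0025]
t 10.35 pos [0.4885 0.1869 0.1985] F [0.37 0.33 1.57] open 0.6977547005563709 ff 0.0
1977 (array([489.7, 187.7]), array([23.9, 35.8]), 22.0)
```

```bash
python3 -m inch '0.4 0 0.0014 0.025 0 0 0;0.4 0 0 0.025 0 0 0;0.4 0 0 0.022 0 0 0;0.4 0 0 0.012 0 0 0;0.4 0 0 0.003 0 0 0;0.4 0 0 0 0 0 0;-0.2 0 0 0 0 0 0;-1 0 0 0 0 0 0;-1 0 0 0 0 0 0;-1 0 0 0 0 0 0;-1 0 0 0 0 0 0;-1 0 0 0 0 0 0;-1 0 0 0 0 0 0;-1 0 0 0 0 0 0;-1 0 0 0 0 0 0;-1 0 0 0 0 0 0;-1 0 0 0 0 0 0;-1 0 0 0 0 0 0' 50; python3 -c "
from h import *
go(.4903,.1874,.111,112.4)"
```

```text
clock: 11.9
tool_pos: [0.4911, 0.1874, 0.112]
eef_rot: [0.556, 0.831, -0.0, 0.0]
contact_force: [-1.4, -0.6, 5.3]
opening: 0.27
finger_force: 50.0
shift mm [ 0.3 -0.7  1. ] phi 112.42
turn [0.0001 0.0003 0.0004]
t 11.9 pos [0.4911 0.1874 0.112 ] F [-1.36 -0.63  5.27] open 0.26968182792471185 ff 50.000346545130014
```

```bash
python3 -m inch '-1 -0.004 0 0.0003 0 0 0;-1 -0.006 0 0 0 0 0;-1 -0.006 0 0 0 0 0;-1 -0.006 0 0 0 0 0;-1 -0.006 0 0 0 0 0;-1 -0.006 0 0 0 0 0;-1 -0.006 0 0 0 0 0;-1 0 0 0 0 0 0;-1 0 0 0 0 0 0'; python3 -c "
from h import *
go(.4911,.1874,.111,112.4)"
```

```text
clock: 12.65
tool_pos: [0.5067, 0.153, 0.112]
eef_rot: [0.555, 0.832, 0.002, -0.001]
contact_force: [-1.8, 4.3, 5.0]
opening: 0.268
finger_force: 50.0
shift mm [37.7 -1.2  1.1] phi 112.51
turn [ 0.0029 -0.0034  0.0019]
t 12.65 pos [0.5067 0.153  0.112 ] F [-1.81  4.28  5.04] open 0.267534753949708 ff 50.02275478094816
```

```bash
python3 -m inch '-1 -0.004 0 0 0 0 0;-1 -0.006 0 0 0 0 0;-1 -0.006 0 0 0 0 0;-1 -0.006 0 0 0 0 0;-1 -0.006 0 0 0 0 0;-1 -0.006 0 0 0 0 0;-1 -0.006 0 0 0 0 0;-1 -0.005 0 0 0 0 0;-1 0 0 0 0 0 0;-1 0 0 0 0 0 0'; python3 - <<'E'
from h import *
from plant import *
go(.4911,.1874,.111,112.4)
a=np.radians(112.4);e=np.array([np.cos(a),np.sin(a)]);n=np.array([np.sin(a),-np.cos(a)])
O=np.array([.5894,-.053])
im=[]
for nm in("scene","side"):
    c=camera_model(nm);p,d=snapshot(nm);z=dict(p=p,d=d,intrinsics=c["intrinsics"],view=c["view"]);np.savez(nm+"2.npz",**z)
    w=cloud(z);h=w[...,2];x=(w[...,:2]-O)@e*1000;y=(w[...,:2]-O)@n*1000
    k=(abs(y)<35)&(x<-60)&(x>-170)&(h>.086)&(h<.105)
    print(nm,"end x by y:",[np.percentile(x[k&(y>l)&(y<l+15)],1).round(1) for l in(-35,-20,-5,10,20)])
    k=(y>48)&(y<110)&(x<-110)&(x>-200)&(h>.078)&(h<.1)
    q=np.c_[x[k],y[k],h[k]*1000];q=q[np.argsort(q[:,1])];print(len(q),q[:14].round(1).tolist())
    K,V=c["intrinsics"],c["view"];g=np.append(O-e*.13+n*.05,[.09,1]);t=(V@g)[:3];u,v=(K@t/t[2])[:2].astype(int);print(u,v)
    im.append(cv2.resize(p[v-40:v+40,u-50:u+50,::-1],None,fx=4,fy=4,interpolation=cv2.INTER_CUBIC))
cv2.imwrite("pics/e1.png",np.hstack(im))
E
```

```text
clock: 13.48
tool_pos: [0.5238, 0.1114, 0.112]
eef_rot: [0.555, 0.832, 0.002, -0.001]
contact_force: [-0.9, 4.9, 6.0]
opening: 0.272
finger_force: 50.0
shift mm [82.7 -1.2  1.3] phi 112.51
turn [ 0.0029 -0.0033  0.002 ]
t 13.4833 pos [0.5238 0.1114 0.112 ] F [-0.95  4.91  6.04] open 0.271849416668836 ff 50.02282664179802Traceback (most recent call last):
  File "<stdin>", line 11, in <module>
    return _quantile_unchecked(
        a, q, axis, out, overwrite_input, method, keepdims, weights)
    return _ureduce(a,
                    func=_quantile_ureduce_func,
    ...<5 lines>...
                    overwrite_input=overwrite_input,
                    method=method)
    r = func(a, **kwargs)
    result = _quantile(arr,
                       quantiles=q,
    ...<2 lines>...
                       out=out,
                       weights=wgt)
    slices_having_nans = np.isnan(arr[-1, ...])
                                  ~~~^^^^^^^^^
IndexError: index -1 is out of bounds for axis 0 with size 0
```

```bash
python3 - <<'E'
from h import *
from plant import *
a=np.radians(112.4);e=np.array([np.cos(a),np.sin(a)]);n=np.array([np.sin(a),-np.cos(a)])
O=np.array([.5894,-.053])
im=[]
for nm in("scene","side"):
    c=camera_model(nm);p,d=snapshot(nm);z=dict(p=p,d=d,intrinsics=c["intrinsics"],view=c["view"]);np.savez(nm+"2.npz",**z)
    w=cloud(z);h=w[...,2];x=(w[...,:2]-O)@e*1000;y=(w[...,:2]-O)@n*1000
    k=(abs(y)<35)&(x<-60)&(x>-170)&(h>.086)&(h<.105)
    for l in (-35,-20,-5,10,20):
        j=k&(y>l)&(y<l+15)
        if j.any(): print(nm,"end",l,np.percentile(x[j],1).round(1))
    k=(y>48)&(y<110)&(x<-110)&(x>-200)&(h>.078)&(h<.1)
    q=np.c_[x[k],y[k],h[k]*1000];q=q[np.argsort(q[:,1])];print(len(q),q[:14].round(1).tolist())
    K,V=c["intrinsics"],c["view"];g=np.append(O-e*.13+n*.05,[.09,1]);t=(V@g)[:3];u,v=(K@t/t[2])[:2].astype(int);print(u,v)
    im.append(cv2.resize(p[v-40:v+40,u-50:u+50,::-1],None,fx=4,fy=4,interpolation=cv2.INTER_CUBIC))
cv2.imwrite("pics/e1.png",np.hstack(im))
E
```

```text
scene end -35 -60.5
scene end -5 -130.6
scene end 10 -130.9
scene end 20 -130.5
43 [[-111.6, 48.0, 93.7], [-119.2, 48.3, 84.3], [-115.6, 48.5, 85.8], [-114.9, 48.7, 89.6], [-128.5, 48.8, 84.8], [-157.8, 62.1, 87.2], [-157.3, 67.7, 84.5], [-156.2, 68.1, 88.7], [-157.1, 70.9, 90.3], [-155.5, 73.3, 89.2], [-155.4, 74.1, 86.4], [-159.4, 76.5, 90.1], [-155.5, 77.0, 91.8], [-153.9, 79.4, 90.8]]
210 218
side end -35 -134.0
side end -20 -134.7
side end -5 -135.3
side end 10 -135.3
side end 20 -134.9
84 [[-160.1, 61.9, 84.6], [-158.6, 64.2, 85.0], [-160.2, 65.1, 89.2], [-160.6, 65.3, 85.5], [-161.3, 67.1, 91.9], [-161.6, 67.5, 88.0], [-161.7, 68.6, 83.1], [-163.1, 69.8, 87.0], [-157.5, 70.0, 86.1], [-162.3, 70.5, 89.5], [-160.6, 73.3, 89.2], [-159.8, 74.0, 91.7], [-157.6, 74.5, 85.7], [-162.4, 75.1, 88.9]]
360 253
```

View pics/e1.png

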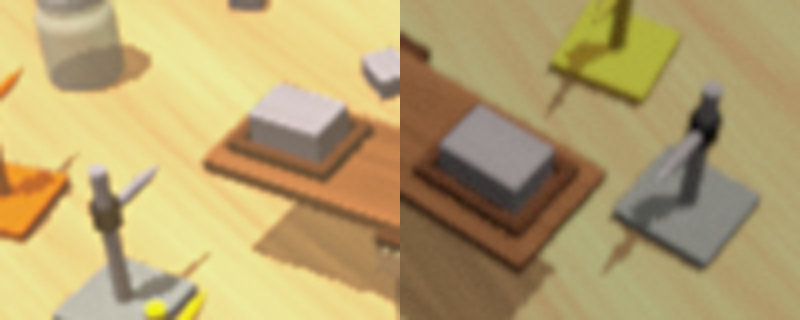

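The pictures show the block still seated. In the left (scene) crop the plank end corner is near (207,160) and the pointer tip at (155,170). In the right (side) crop the end corner is near (603,175) and the tip at (662,175). Both views give about 25.5 mm still to go.

```bash
python3 -m inch '-1 -0.004 0 0 0 0 0;-1 -0.006 0 0.0003 0 0 0;-1 -0.006 0 0 0 0 0;-1 -0.005 0 0 0 0 0;-1 -0.003 0 0 0 0 0;-1 -0.001 0 0 0 0 0;-1 0 0 0 0 0 0;-1 0 0 0 0 0 0'; cat > m.py <<'E'
from h import *
from plant import *
go(.4911,.1874,.111,112.4)
a=np.radians(112.4);e=np.array([np.cos(a),np.sin(a)]);n=np.array([np.sin(a),-np.cos(a)])
O=np.array([.5894,-.053])
im=[]
for nm in("scene","side"):
    E=[];Q=[];H=[]
    c=camera_model(nm)
    for i in range(4):
        p,d=snapshot(nm);z=dict(p=p,d=d,intrinsics=c["intrinsics"],view=c["view"])
        w=cloud(z);h=w[...,2];x=(w[...,:2]-O)@e*1000;y=(w[...,:2]-O)@n*1000
        for l in range(-44,44,4):
            j=(y>l)&(y<l+4)&(x<-90)&(x>-185)&(h>.086)&(h<.097)
            if j.sum()>3:E.append(x[j].min())
        k=(y>56)&(y<90)&(x<-130)&(x>-185)&(h>.08)&(h<.096)
        Q.append(np.c_[x[k],y[k],h[k]*1000])
        k=(abs(y)<40)&(x<-50)&(x>-150)&(abs(h-.092)<.006)&((abs(y)>33)|(x>-60));H.append(np.c_[x[k],y[k],np.ones(k.sum()),h[k]*1000])
    q=np.vstack(Q);H=np.vstack(H);print(nm,"end",np.median(E).round(2),"tip ymin",q[:,1].min().round(1),"axis x",np.median(q[:,0]).round(2),np.mean(q[:,0]).round(2),len(q),"tilt",np.linalg.lstsq(H[:,:3],H[:,3],rcond=None)[0].round(4))
    K,V=c["intrinsics"],c["view"];g=np.append(O-e*.155+n*.05,[.09,1]);t=(V@g)[:3];u,v=(K@t/t[2])[:2].astype(int)
    im.append(cv2.resize(p[v-25:v+25,u-25:u+25,::-1],None,fx=8,fy=8,interpolation=cv2.INTER_CUBIC))
    np.savez(nm+"3.npz",**z)
cv2.imwrite("pics/e2.png",np.hstack(im))
E
python3 m.py
```

```text
clock: 14.3
tool_pos: [0.5331, 0.09, 0.112]
eef_rot: [0.555, 0.832, 0.003, -0.001]
contact_force: [-2.2, 6.7, 8.1]
opening: 0.27
finger_force: 50.0
shift mm [106.1  -1.4   1.5] phi 112.58
turn [ 0.0038 -0.005   0.0031]
t 14.3 pos [0.5331 0.09   0.112 ] F [-2.23  6.66  8.14] open 0.2704509237662826 ff 50.04695381037891
scene end -154.0 tip ymin 61.8 axis x -155.81 -155.93 83 tilt [-6.70000e-03  2.50000e-03  9.23876e+01]
side end -158.1 tip ymin 59.2 axis x -160.98 -160.74 126 tilt [-2.10000e-03  3.70000e-03  9.11017e+01]
```

View pics/e2.png

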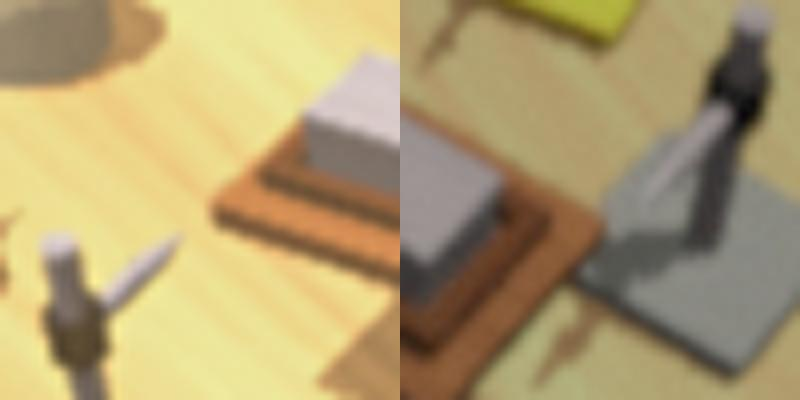

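```bash
python3 - <<'E'
from h import *
a=np.radians(112.4);e=np.array([np.cos(a),np.sin(a)]);n=np.array([np.sin(a),-np.cos(a)]);O=np.array([.5894,-.053])
for nm,co,ti,base in(("scene",(213,206),(180,236),(108,303)),("side",(204,224),(246,202),(326,112))):
    z=np.load(nm+"3.npz");K,V=z["intrinsics"],z["view"]
    g=np.append(O-e*.155+n*.05,[.09,1]);t=(V@g)[:3];u,v=(K@t/t[2])[:2].astype(int)
    for k,px,h in(("corner",co,.092),("tip",ti,.086),("base",base,.086)):
        q=np.array([(px[0]+.5)/8-.5+u-25,(px[1]+.5)/8-.5+v-25,1]);D=V[:3,:3].T@np.linalg.inv(K)@q;o=-V[:3,:3].T@V[:3,3]
        P=o+D*(h-o[2])/D[2];print(nm,k,((P[:2]-O)@e*1000).round(1),((P[:2]-O)@n*1000).round(1))
E
```

```text
scene corner -153.0 48.7
scene tip -158.5 61.1
scene base -158.2 100.1
side corner -157.6 42.6
side tip -160.8 61.8
side base -161.0 106.6
```

```bash
cat > prof.py <<'E'
from h import *
a=np.radians(112.4);e=np.array([np.cos(a),np.sin(a)]);n=np.array([np.sin(a),-np.cos(a)]);O=np.array([.5894,-.053])
def samp(z,y0,y1,h,x):
    K,V=z["intrinsics"],z["view"];ys=np.arange(y0,y1,1.)
    X,Y=np.meshgrid(x,ys);P=np.concatenate([O+X[...,None]/1e3*e+Y[...,None]/1e3*n,np.full(X.shape+(1,),h),np.ones(X.shape+(1,))],-1)
    c=(P@V.T)[...,:3]@K.T;m=(c[...,:2]/c[...,2:]).astype(np.float32)
    return cv2.remap(z["p"],m[...,0],m[...,1],cv2.INTER_LINEAR).astype(float).mean(0)
if __name__=="__main__":
    x=np.arange(-172,-140,1.)
    for nm in("scene","side"):
        z=np.load(nm+"3.npz");E=samp(z,-35,35,.092,x);T=samp(z,66,82,.086,x)
        for i in range(len(x)):print(nm,x[i],E[i].astype(int),T[i].astype(int))
E
python3 prof.py
```

```text
scene -172.0 [237 222 145] [238 223 145]
scene -171.0 [237 222 145] [238 223 145]
scene -170.0 [237 222 145] [237 223 145]
scene -169.0 [237 222 145] [236 222 145]
scene -168.0 [237 222 145] [235 220 147]
scene -167.0 [237 223 145] [233 218 151]
scene -166.0 [237 223 146] [231 215 156]
scene -165.0 [237 223 146] [228 213 163]
scene -164.0 [238 223 146] [225 209 171]
scene -163.0 [237 223 146] [221 205 176]
scene -162.0 [237 223 147] [216 199 179]
scene -161.0 [236 222 148] [210 193 179]
scene -160.0 [235 219 148] [201 185 176]
scene -159.0 [233 215 148] [193 177 169]
scene -158.0 [230 209 147] [186 170 159]
scene -157.0 [226 201 145] [182 165 149]
scene -156.0 [220 192 143] [184 165 140]
scene -155.0 [214 182 139] [191 171 134]
scene -154.0 [207 173 136] [201 181 131]
scene -153.0 [200 165 133] [213 192 131]
scene -152.0 [193 158 130] [223 204 134]
scene -151.0 [187 152 128] [230 213 137]
scene -150.0 [182 149 127] [235 218 140]
scene -149.0 [177 146 126] [237 221 143]
scene -148.0 [174 144 125] [238 223 144]
scene -147.0 [171 143 125] [238 223 145]
scene -146.0 [169 142 125] [238 22
[... 770 characters left out ...]
 -158.0 [111  77  48] [150 145 142]
side -157.0 [120  80  49] [146 142 139]
side -156.0 [128  84  52] [142 139 134]
side -155.0 [133  88  54] [139 137 131]
side -154.0 [136  90  55] [139 137 129]
side -153.0 [137  90  56] [140 139 128]
side -152.0 [137  90  56] [144 141 126]
side -151.0 [136  90  55] [149 144 123]
side -150.0 [135  89  54] [155 147 119]
side -149.0 [131  86  53] [162 151 116]
side -148.0 [124  81  49] [168 155 113]
side -147.0 [115  74  44] [172 158 113]
side -146.0 [103  66  39] [175 159 112]
side -145.0 [94 59 35] [176 160 112]
side -144.0 [89 55 33] [177 161 112]
side -143.0 [89 54 33] [177 160 112]
side -142.0 [91 55 34] [177 160 112]
side -141.0 [94 58 35] [177 160 112]
```

```bash
python3 -m inch '-1 -0.002 0 0 0 0 0;-1 -0.0013 0 0 0 0 0;-1 0 0 0 0 0 0;-1 0 0 0 0 0 0;-1 0 0 0 0 0 0'; python3 m.py; python3 - <<'E'
from prof import *
x=np.arange(-190,-130,.5)
for nm in("scene","side"):
    z=np.load(nm+"3.npz");V=z["view"];o=-V[:3,:3].T@V[:3,3];print(nm,"cam e,n,z",((o[:2]-O)@e).round(2),((o[:2]-O)@n).round(2),o[2].round(2))
    for (y0,y1) in((25,42),(34,43)):
        G=samp(z,y0,y1,.092,x)
        b=G[(x>-180)&(x<-172)].mean(0);D=np.abs(G-b).sum(1);m=D[(x>-150)&(x<-144)].mean()
        i=np.argmax(D>m/2);print(nm,"edge half",x[i],"steepest",x[:-1][np.argmax(np.abs(np.diff(G,axis=0)).sum(1))], "dark min",x[np.argmin(G.sum(1)+(x<-175)*999+(x>-150)*999)])
    for y0,y1 in((63,68),(68,74),(74,80)):
        G=samp(z,y0,y1,.086,x);k=(x<-145)&(x>-172)
        s=cv2.cvtColor(G.astype(np.uint8)[None],cv2.COLOR_RGB2HSV)[0,:,1].astype(float);s=s[k]
        i=np.argmin(s);print("ptr lowest sat",x[k][i],s[i],s[::4].astype(int))
E
```

```text
clock: 15.12
tool_pos: [0.5342, 0.0872, 0.112]
eef_rot: [0.555, 0.832, 0.003, -0.001]
contact_force: [-2.5, 7.7, 8.4]
opening: 0.269
finger_force: 50.0
shift mm [109.   -1.3   1.6] phi 112.61
turn [ 0.0036 -0.0054  0.0036]
t 15.1167 pos [0.5342 0.0872 0.112 ] F [-2.47  7.69  8.39] open 0.2690318503643005 ff 50.04116836935282
scene end -156.2 tip ymin 62.1 axis x -155.82 -155.77 77 tilt [-1.09000e-02  2.10000e-03  9.20284e+01]
side end -160.97 tip ymin 58.6 axis x -160.84 -160.76 126 tilt [-1.30000e-03  4.20000e-03  9.11311e+01]
scene cam e,n,z 0.41 0.67 0.73
scene edge half -157.0 steepest -159.5 dark min -150.0
scene edge half -158.5 steepest -159.5 dark min -150.0
ptr lowest sat -160.5 61.0 [103 102  98  91  78  65  61  74  90  99 101 102 103 104]
ptr lowest sat -159.5 34.0 [104 102  94  80  61  45  34  43  76  99 103 100  99  99]
ptr lowest sat -159.5 24.0 [ 98  96  90  73  50  31  24  29  56  89 105 104 102 101]
side cam e,n,z -0.43 -0.57 0.93
side edge half -190.0 steepest -131.0 dark min -163.0
side edge half -190.0 steepest -181.0 dark min -163.0
ptr lowest sat -159.5 9.0 [16 17 16 15 15 12  9 12 13 18 38 68 89 94]
ptr lowest sat -156.5 9.0 [18 15 14 14 13 12 12 10 11 20 38 68 89 93]
ptr lowest sat -169.5 14.0 [18 14 16 15 14 15 15 14 15 20 38 67 85 91]
```

Both views now agree to within about 1 mm: the end is at −156.2 against the tip axis at −155.8 in scene, and −161.0 against −160.8 in side. The grip height is unchanged at 0.112, so the plank is flat. I add slight downward pressure, settle and hand in.

```bash
python3 -m inch '-1 -0.0004 0 0.0005 0 0 0;-1 0 0 0 0 0 0;-1 0 0 0 0 0 0;-1 0 0 0 0 0 0'; python3 -c "
from plant import r
print(r.finish_job())"
```

```text
clock: 15.85
tool_pos: [0.5342, 0.0872, 0.112]
eef_rot: [0.555, 0.832, 0.003, -0.001]
contact_force: [-4.2, 7.9, 13.3]
opening: 0.268
finger_force: 50.0
the job is handed in; nothing more can be done
None
```

The job is handed in at 15.9 s: the steel block is seated flat in the pocket, and the plank is slid out with its end level with the pointer tip to within about 1–2 mm by my measurements. The gripper still holds the plank flat on the stand.

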